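Load the wine opener's battery pack into its charging dock

TASK

Put the cordless wine opener's battery pack on charge: tuck its plain end under the roof of the charging dock and push it in against the spring contact, then press the other end, the one with the toe, down until the toe snaps under the catch and the pack stays put by itself. Go gently, so that neither pack nor dock is forced, and leave the things around it where they stand.

Things in the scene. Friction and masses are not known exactly. Their poses are not given: they have to be found in the camera images.
- pack: Battery pack: grey rounded bar, black cap at the toe end, lying flat, right side up, 0.13-0.22 kg. Body 88 long (its x) x 34 wide (y) x 28 high mm. Origin: centre of the body's underside, z up. Plain end (nose, brass plate) at x = +44. At the x = -44 end a toe, 26 wide, 10 high, level with the underside, sticks out to x = -50. Grasp from above across the 34 mm, near the middle.
- pack_toe (a point): Tip of the toe: middle of its lower front edge, at (-50, 0, 0) mm of the pack.
- pack_nose (a point): Middle of the lower edge of the pack's plain end, at (44, 0, 0) mm of the pack.
- dock: Charging dock, white plastic with a grey catch, fixed to the worktop. Origin: centre of its underside; x runs along the bay from catch to spring, z up. Base plate x -69 to 75 mm, 58 wide, 8 thick; nothing stands on it between x = -31 and 24, so fingers have room there. Seated pack: body centred on x = 0, y = 0, underside at z = 22, pack x along dock x, toe tip under the lip against the post.
- pocket_mouth (a point): Middle of the front edge of the roof of the pocket at the dock's spring end: dock (36, 0, 57) mm. Roof underside at z = 57, pocket floor top at z = 22 (from x = 30), side cheeks 38 apart from x = 34, lead-ins flaring to about 50 apart at x = 24, back wall x = 67. To fit under roof and over the catch the pack goes in nose down, tilted some 17 to 20 degrees.
- catch_lip (a point): Middle of the lower inner edge of the catch's lip at middle height: dock (-46.5, 0, 33.5) mm. Below it the post's face x = -50 and a rest (x -51 to -31), top z = 22; the lip is 4.5 thick, above it a slope goes up and back to about x = -55, z = 44. Post, rest and lip together may stand up to 5 mm higher or lower than told (fixed by a height screw, not measured): feel for the rest.
- dock_seat (a point): Where the toe's tip lies when seated (catch at middle height): dock (-50, 0, 22) mm. To get there the toe must pass inside the lip's edge, so push the pack 3.5 mm or more (4 to 5 is good) beyond seated towards the spring while lowering the toe end onto the rest; let go and the spring slides it back under the lip. Seated, it may slope up to 4 degrees.
- spring_face (a point): Middle of the spring contact's face at rest, (41, 0, 36) mm of the dock; fixed to the dock, does not move with the contact.
- spring_contact (a joint): How far the spring contact (steel button, 16 mm across, facing the catch) is pushed in along dock +x, in m: 0 at rest, 0.003 with the pack seated, end stop at 0.014. Its damped spring pushes back with 3.5 N at 0 and 0.7 N more for every mm.
- jigger: Copper double-cone jigger standing near the work, 43 mm across, 84 high; origin under its centre. Leave alone.
- tea_caddy: Round green tin with a light lid, 60 mm across, 98 high; origin under its centre. Leave alone.
- bitters_1: Small amber bottle with a black cap, 43 mm across, 142 high; origin under its centre. Leave alone.
Things that resemble listed ones, but are neither listed nor needed, are in the scene too. Leave any pink or turquoise look-alike of the pack alone.

How it is judged:
On the way:
1. the nose pushes the spring contact in by more than 2 mm while the toe is still more than 8 mm above its seat (value of joint spring_contact above 0.002 m and z of pack_toe in the frame of dock above 0.03 m and z of pack_nose in the frame of dock between 0.018 and 0.032 m and x of pack_nose in the frame of dock above 0.036 m), for 0.1 s.
At the end, for the whole second after the job is handed in: Pack caught in the dock and at rest: toe tip under the lip, 2.5 mm or less off the post and 6 mm or less sideways, 8 mm below to 9 mm above the middle seat height (so for any catch height); nose on the pocket floor within 4 mm; spring contact held in by more than 1 mm (x of pack_toe in the frame of dock between -0.053 and -0.0475 m and z of pack_toe in the frame of dock between 0.014 and 0.031 m and y of pack_toe in the frame of dock between -0.006 and 0.006 m and z of pack_nose in the frame of dock between 0.018 and 0.026 m and value of joint spring_contact above 0.001 m and linear speed of pack below 0.01 m/s); the robot touches nothing.
It fails at once if pack and dock forced: more than 30 N between them (contact force between pack and dock above 30 N).
It fails at once if robot presses on the dock with more than 20 N (contact force between any of the fingers, the arm and dock above 20 N).
It fails at once if a bystander moved more than 30 mm or toppled (distance of any of jigger, tea_caddy, bitters_1 from where it was at the start of the episode above 0.03 m or angle between any of jigger, tea_caddy, bitters_1's own z axis and vertical above 0.5 rad).
It also fails if it takes over 54 s, if anything falls off the work surface, if the arm or the gripper's body presses on something with over 40 N, if the wrist force passes 120 N, or if a joint passes its speed limit or range.

ROBOT

A 6-joint arm with a two-finger parallel gripper is mounted at the origin on a cart in front of the work surface, level with it; the furniture and walls round the work are solid. World frame = base frame: x ahead of the robot, y to its left, z up, the work surface at z = 0. Lengths are in m, angles in rad, forces in N, time in s.
With the tool pointing down it reaches from about 0.325 to 0.9 m from the base axis. Payload 3.5 kg.
Tool frame: the origin (TCP) lies where the fingers leave the gripper's body, on its centre line; the fingertips stand 73 mm ahead of it and the grasp point (between the pads) lies 54 mm ahead of it; x points along the fingers, y is the direction in which the jaws open and shut, and the axes are right-handed (so a half turn about x gives the same grasp; the last joint's range is limited). The gripper opens to 85 mm and grips with 20 to 120 N. Pads are 22 mm wide; open, the fingers measure 114 mm over their backs; the gripper's body (76 mm by 85 mm) begins 54 mm behind the grasp point. The pads swing forward as they close: fully open they stand 13 mm farther back than shut.
Start: joints at [1.079, 0.276, -0.026, 1.268, 0, 1.467], TCP at [0.237, 0.578, 0.304] pointing down, gripper open.
Joint ranges: [-3.12, 3.12], [-0.85, 1.88], [-1.08, 1.24], [-1.95, 2.15], [-1.57, 1.53], [-3.14, 3.14]. Speed limits (rad/s): [2.57, 2.57, 3.14, 3.14, 3.14, 3.14].

INTERFACE

Orientations are given as a unit quaternion [w, x, y, z].
In Python, from cell import robot gives the robot as it stands. Calls block until the motion is done:
- robot.reach(position, orientation): joint-space move of the TCP to a pose.
- robot.servo_line(position, frame=None, max_speed=0.15): straight line of the TCP; frame=None keeps the orientation; max_speed is the mean speed in m/s.
- robot.movej(angles): joint-space move.
- robot.gripper_to(opening): finger opening in m; the grip force is fixed at half the most; returns when the fingers have stopped.
- robot.hold(seconds).
- robot.ik(position, orientation): joint angles nearest the present ones, or None.
- robot.camera(name): name is "scene" or "top" or "wrist"; returns a dict with "pixels" (400x640x3 uint8, red, green, blue), "K" (3x3 intrinsics, pixels), "distortion" ([k1, k2, p1, p2, k3] as OpenCV has them; the pictures are not rectified), "view" (4x4, takes a point from world to camera coordinates). Camera axes: x right, y up, looking along -z (the intrinsics and any distortion apply to the point x, -y, -z); pixel columns grow to the right and rows downward; lengths in m; the calibration is good to about 2 mm. A picture is of the moment at which its call begins. There is no depth.
A pose or a line that the arm cannot do raises robot.IKError and nothing moves.
- robot.hand_in(): hands the job in, once; it reports no verdict.
Trained networks look in a picture, given as the dict that the camera call returned (one of the last four; its "shot" number tells which), for a name from the list of things; names that differ only in an ending like _2 or _b are one class to them, and where a whole thing is asked for, a point or a joint stands for the part that bears it (a point fixed in the world has none). Each returns a list of dicts, best first, with "conf" (0 to 1); they miss things now and then, are a little off and sometimes report something else, mostly with a low value. They report only what shows in the picture. A call takes as long as a camera call. They do not tell look-alikes from the thing itself.
- robot.find_in(target, picture): "bbox" ([centre column, centre row, width, height] in pixels, round what is visible of it).
Readings, each from a call of its own:
- robot.get_time_s(): time.
- robot.get_joint_pos(): joint angles.
- robot.get_qvel(): joint speeds.
- robot.get_joint_efforts(): joint torques, N m.
- robot.get_tcp_pos(): TCP position.
- robot.get_orientation(): TCP orientation.
- robot.get_wrist_force(): force on the tool from outside, world axes, zero at the start.
- robot.get_wrist_torque(): the same for the moment, N m.
- robot.get_opening(): finger opening in m.
Only numpy, scipy, OpenCV 4.12 (cv2) and the standard library are available. Lean on these libraries where they do the work, as an engineer would, in place of code of your own. Each camera call takes 0.05 s, during which the arm holds its last target. There are 200 camera calls.

## Working session

There is one attempt and no reset: what is moved stays moved. The work goes in short steps, each a Python script; the robot and the scene stay as the last script left them, time stands still between calls to the robot, and variables do not carry over. Pictures are saved under pics/ and viewed, about 8 in all and at most 12, crops included, and the job is handed in when it is done.

```bash
ls; mkdir -p pics
python3 - <<'E'
from cell import robot
import cv2,numpy as np
for n in ["scene","top"]:
    p=robot.camera(n); cv2.imwrite(f"pics/{n}0.png",p["pixels"][:,:,::-1])
    np.savez(f"{n}0.npz",pixels=p["pixels"],K=p["K"],d=p["distortion"],V=p["view"])
    print(n,p["K"],p["distortion"],p["view"])
    for t in ["pack","dock","jigger","tea_caddy","bitters_1","pack_toe","pack_nose","pocket_mouth","catch_lip"]:
        print(t,[(np.round(r["bbox"],1).tolist(),round(r["conf"],2)) for r in robot.find_in(t,p)][:4])
print(robot.get_time_s())
E
```

```text
pics
scene [[392.50715713   0.         318.30311668]
 [  0.         392.50715713 193.92102816]
 [  0.           0.           1.        ]] [0.02259977 0.         0.         0.         0.        ] [[ 0.6474497  -0.76209331  0.0047612  -0.38108386]
 [ 0.36307968  0.3139415   0.8772764  -0.24044713]
 [-0.67006121 -0.56626365  0.47996193 -1.21115059]
 [ 0.          0.          0.          1.        ]]
pack [([427.0, 257.4, 20.3, 24.1], 0.78), ([340.2, 237.8, 21.0, 23.7], 0.66), ([379.7, 245.6, 22.8, 20.2], 0.54)]
dock [([284.6, 198.8, 35.1, 29.3], 0.56)]
jigger [([233.1, 177.6, 9.4, 21.1], 0.44)]
tea_caddy [([344.9, 190.9, 12.6, 31.5], 0.55)]
bitters_1 [([283.9, 161.9, 9.3, 31.0], 0.82)]
pack_toe [([381.2, 247.0, 17.9, 19.6], 0.85), ([338.6, 238.4, 17.9, 21.0], 0.75), ([426.1, 258.2, 15.8, 24.7], 0.52)]
pack_nose [([382.5, 247.4, 23.8, 24.7], 0.86), ([338.1, 234.3, 16.6, 23.5], 0.83), ([423.4, 259.4, 14.8, 19.5], 0.74)]
pocket_mouth [([286.1, 199.2, 35.0, 24.5], 0.87)]
catch_lip [([285.6, 202.1, 38.0, 30.2], 0.71)]
top [[473.64945325   0.         324.86023055]
 [  0.         473.64945325 
[... 419 characters left out ...]
.81), ([383.1, 248.2, 31.4, 23.3], 0.73), ([432.4, 233.0, 16.1, 31.6], 0.7), ([283.8, 233.7, 57.7, 29.5], 0.18)]
dock [([283.8, 233.4, 53.7, 32.1], 0.62)]
jigger [([183.6, 243.2, 21.0, 11.3], 0.56)]
tea_caddy [([336.9, 168.6, 20.0, 23.1], 0.7), ([281.3, 233.0, 52.2, 33.8], 0.17)]
bitters_1 [([216.7, 166.8, 20.4, 16.7], 0.6), ([282.5, 233.4, 49.8, 28.6], 0.34)]
pack_toe [([477.6, 220.9, 17.0, 33.7], 0.84), ([386.5, 246.8, 28.8, 23.1], 0.83), ([432.4, 234.6, 16.5, 34.1], 0.56)]
pack_nose [([383.4, 248.1, 33.9, 23.5], 0.93), ([478.9, 221.2, 13.1, 31.5], 0.79), ([431.7, 231.7, 12.4, 33.7], 0.63)]
pocket_mouth [([283.0, 232.5, 55.0, 27.8], 0.94)]
catch_lip [([284.8, 230.6, 52.9, 29.8], 0.91)]
1.0
```

Run:
```python
import cv2
a=cv2.imread("pics/top0.png")[140:280,160:520]; b=cv2.imread("pics/scene0.png")[130:290,200:460]
cv2.imwrite("pics/topc.png",cv2.resize(a,(792,308),interpolation=cv2.INTER_CUBIC))
cv2.imwrite("pics/scenec.png",cv2.resize(b,(780,480),interpolation=cv2.INTER_CUBIC))
```

```text
(no output)
```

View pics/topc.png

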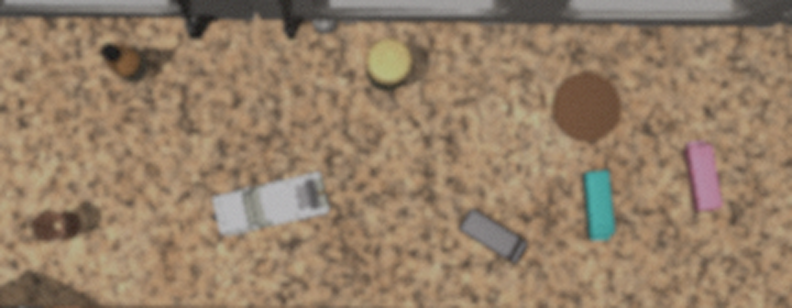

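View pics/scenec.png

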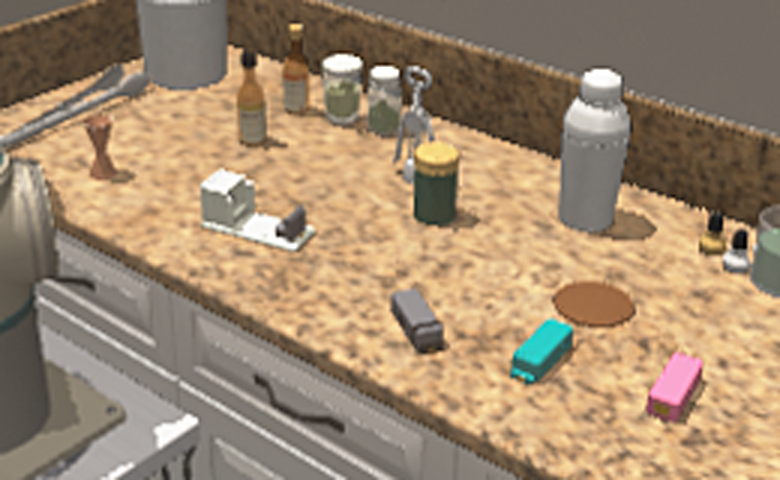

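Pack candidates in the top image are grey (383,248), turquoise (432,233) and pink (478,221). I choose the grey one, with its black toe cap at about (395,253) and its nose at (372,238). The dock is at (284,233): pocket on the left, grey catch on the right at (302,227).

```bash
cat > h.py <<'E'
import cv2,numpy as np
from scipy.spatial.transform import Rotation as R
def ray(uv,K,d,V):
    x,y=cv2.undistortPoints(np.array([[uv]],float),np.array(K),np.array(d))[0,0]
    V=np.array(V); Rt=V[:3,:3].T
    return -Rt@V[:3,3], Rt@np.array([x,-y,-1])
def onz(uv,z,K,d,V):
    c,r=ray(uv,K,d,V); return c+r*(z-c[2])/r[2]
def proj(P,K,d,V):
    V=np.array(V); q=np.atleast_2d(P)@V[:3,:3].T+V[:3,3]; q=q*[1,-1,-1]
    return cv2.projectPoints(q,np.zeros(3),np.zeros(3),np.array(K),np.array(d))[0][:,0]
def quat(r):
    q=r.as_quat(); return [q[3],q[0],q[1],q[2]]
def toolR(jaw_yaw,tilt_axis=None,tilt=0):
    # tool x down, tool y horizontal at jaw_yaw
    x=np.array([0,0,-1.]); y=np.array([np.cos(jaw_yaw),np.sin(jaw_yaw),0]); r=R.from_matrix(np.c_[x,y,np.cross(x,y)])
    return r if tilt_axis is None else R.from_rotvec(np.array(tilt_axis)*tilt)*r
E
python3 - <<'E'
from h import *
from cell import robot
a=np.load("top0.npz"); c=(a["K"],a["d"],a["V"])
for n,uv,z in [("toe",(395,253),.028),("nose",(372,238),.028),("pack",(383.3,248),.02),("dockcatchend",(307,228),.008),("dockpocket",(260,240),.03),("jig",(186,243),.04),("cad",(337,169),.098),("bit",(213,165),.14)]:
    print(n,onz(uv,z,*c).round(3))
p=robot.camera("wrist"); q=robot.get_orientation(); Rt=R.from_quat([q[1],q[2],q[3],q[0]])
V=p["view"];print(p["K"],p["distortion"]); cc=-V[:3,:3].T@V[:3,3]
print("cam in tool",Rt.inv().apply(cc-robot.get_tcp_pos()).round(3),"look",Rt.inv().apply(-V[2,:3]).round(3),"right",Rt.inv().apply(V[0,:3]).round(3))
print("tool",Rt.as_matrix().round(2))
for q in [(.5,.2),(.45,.1),(.45,-.1),(.45,0)]:
  for yaw in (0,np.pi):
    for s in (1,):
      print(q,yaw,robot.ik([*q,.28],quat(toolR(yaw))))
E
```

```text
toe [ 0.405 -0.261  0.028]
nose [ 0.448 -0.194  0.028]
pack [ 0.419 -0.228  0.02 ]
dockcatchend [ 0.476 -0.001  0.008]
dockpocket [0.439 0.135 0.03 ]
jig [0.429 0.349 0.04 ]
cad [ 0.641 -0.087  0.098]
bit [0.643 0.252 0.14 ]
[[314.00218716   0.         321.23182558]
 [  0.         314.00218716 194.23789749]
 [  0.           0.           1.        ]] [-0.06365905  0.          0.          0.          0.        ]
cam in tool [-0.07   0.    -0.085] look [ 0.945 -0.     0.328] right [0. 1. 0.]
tool [[ 0.    0.38  0.93]
 [ 0.    0.93 -0.38]
 [-1.    0.    0.  ]]
(0.5, 0.2) 0 [ 0.26044465  0.13810329 -0.2494823   1.18321073  0.          1.83124097]
(0.5, 0.2) 3.141592653589793 [ 0.26044465  0.13810329 -0.2494823   1.18321073  0.         -1.31035168]
(0.45, 0.1) 0 [ 7.82881797e-02 -1.35764569e-03 -4.00333786e-01  1.17182019e+00
  0.00000000e+00  1.64908451e+00]
(0.45, 0.1) 3.141592653589793 [ 7.82881797e-02 -1.35764569e-03 -4.00333786e-01  1.17182019e+00
  0.00000000e+00 -1.49250815e+00]
(0.45, -0.1) 0 [-0.35904971 -0.00135765 -0.40033379  1.17182019  0.          1.21174661]
(0.45, -0.1) 3.141592653589793 [-3.59049712e-01 -1.35764569e-03 -4.00333786e-01  1.17182019e+00
  0.00000000e+00 -1.92984604e+00]
(0.45, 0) 0 [-0.14382871 -0.02167785 -0.42037338  1.17210079  0.          1.42696762]
(0.45, 0) 3.141592653589793 [-0.14382871 -0.02167785 -0.42037338  1.17210079  0.         -1.71462504]
```

Run:
```python
from h import *
from cell import robot
def look(c,hd,n,off=.035,z=.22):
    h=np.radians(hd); p=np.array([c[0]+off*np.cos(h),c[1]+off*np.sin(h),z])
    robot.reach(p.tolist(),quat(toolR(h+np.pi/2))); robot.hold(.3)
    a=robot.camera("wrist"); cv2.imwrite(f"pics/{n}.png",a["pixels"][:,:,::-1])
    np.savez(n+".npz",pixels=a["pixels"],K=a["K"],d=a["distortion"],V=a["view"])
    for t in ["pack","dock","pack_toe","pack_nose"]: print(n,t,[(np.round(r["bbox"],1).tolist(),round(r["conf"],2)) for r in robot.find_in(t,a)][:2])
look((.457,.067),105,"wd"); look((.427,-.228),57,"wp")
print(robot.get_time_s(),robot.get_wrist_force())
```

```text
wd pack [([313.8, 192.8, 17.6, 7.5], 0.37)]
wd dock [([313.6, 149.7, 70.2, 191.0], 0.61)]
wd pack_toe []
wd pack_nose [([62.8, 319.4, 125.5, 129.8], 0.22)]
wp pack [([181.6, 39.6, 109.2, 71.2], 0.96), ([325.8, 138.4, 44.8, 110.7], 0.89)]
wp dock [([428.1, 356.9, 116.5, 85.1], 0.76), ([234.1, 348.4, 39.1, 50.2], 0.17)]
wp pack_toe [([321.9, 138.2, 41.5, 106.7], 0.87), ([429.0, 359.1, 116.3, 81.8], 0.6)]
wp pack_nose [([182.1, 37.4, 114.6, 74.7], 0.85), ([321.4, 137.9, 44.1, 117.7], 0.64)]
6.0083 [ 1.15830087 -0.43038065 -0.45810859]
```

View pics/wd.png

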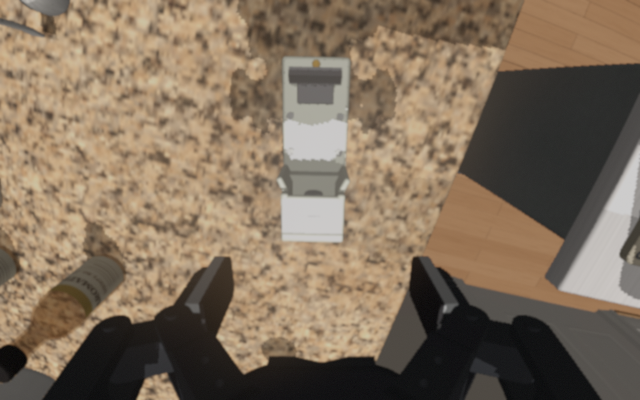

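View pics/wp.png

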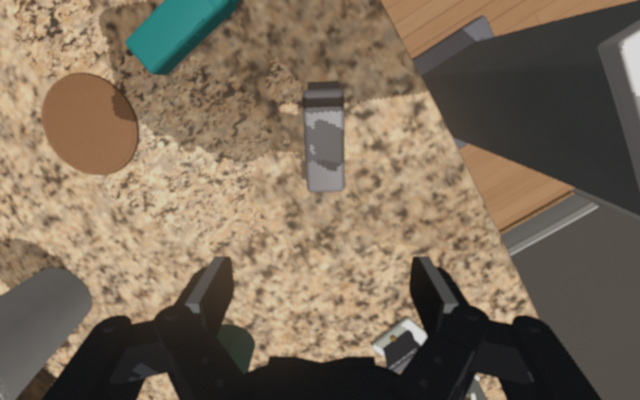

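Wrist views: the dock has its catch at (315,80) and the roof's front edge at row ~196. In the other view the grey pack has its black toe end at (323,92) and its nose edge at row ~190. I'll make one close crop of both to get the edges and confirm the choice.

Run:
```python
import cv2,numpy as np
a=cv2.imread("pics/wd.png")[50:250,270:360]; b=cv2.imread("pics/wp.png")[75:200,290:360]
A=cv2.resize(a,None,fx=3,fy=3,interpolation=cv2.INTER_CUBIC);B=cv2.resize(b,None,fx=4.8,fy=4.8,interpolation=cv2.INTER_CUBIC)
o=np.zeros((600,270+340,3),np.uint8);o[:,:270]=A;o[:600,274:274+336]=B[:600]
cv2.imwrite("pics/close.png",o)
```

```text
(no output)
```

View pics/close.png

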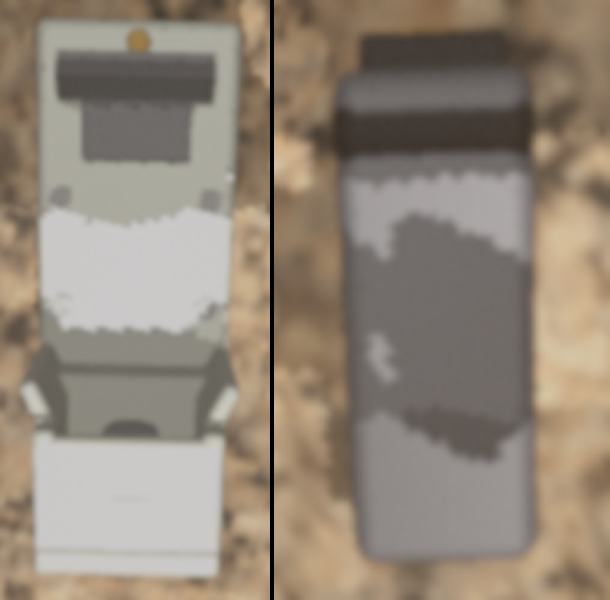

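```bash
cat > fit.py <<'E'
from h import *
from scipy.optimize import least_squares
def fit(npz,obs,x0):
    # obs: (px,py, model pt, comp) comp 'u','v','uv'
    a=np.load(npz);c=(a["K"],a["d"],a["V"])
    P=np.array([o[2] for o in obs])/1000.
    def f(q):
        cs,sn=np.cos(q[2]),np.sin(q[2])
        W=np.c_[q[0]+cs*P[:,0]-sn*P[:,1],q[1]+sn*P[:,0]+cs*P[:,1],P[:,2]]
        e=proj(W,*c); r=[]
        for (u,v,_,k),(pu,pv) in zip(obs,e):
            if 'u' in k:r.append(pu-u)
            if 'v' in k:r.append(pv-v)
        return r
    s=least_squares(f,x0,loss="soft_l1"); return s.x,np.round(f(s.x),1)
D=lambda x,y:(x/3+270,y/3+50)
B=lambda x,y:((x-274)/4.8+290,y/4.8+75)
od=[(*D(39,22),(-69,-29,8),'uv'),(*D(239,25),(-69,29,8),'uv'),(*D(41,280),(14,-29,8),'u'),(*D(230,280),(14,29,8),'u'),
    (*D(136,370),(30,0,22),'v'),(*D(82,161),(-31,-13,22),''),(*D(136,161),(-31,0,22),'v')]
op=[(*B(435,35),(-50,0,5),'uv'),(*B(447,557),(44,0,26),'uv'),(*B(342,100),(-42,-17,25),'u'),(*B(530,100),(-42,17,25),'u'),(*B(360,520),(38,-17,25),'u'),(*B(532,520),(38,17,25),'u')]
if __name__=="__main__":
    qd,rd=fit("wd.npz",od,[.457,.067,np.radians(105)]); print("dock",qd.round(4),np.degrees(qd[2]).round(2),rd)
    qp,rp=fit("wp.npz",op,[.427,-.228,np.radians(57)]); print("pack",qp.round(4),np.degrees(qp[2]).round(2),rp)
    a=np.load("top0.npz")
    def W(q,m): m=np.array(m)/1000; c,s=np.cos(q[2]),np.sin(q[2]); return [q[0]+c*m[0]-s*m[1],q[1]+s*m[0]+c*m[1],m[2]]
    print("top px pack toe,nose",proj([W(qp,(-50,0,5)),W(qp,(44,0,26))],a["K"],a["d"],a["V"]).round(1).tolist())
    print("top px dock corners",proj([W(qd,(-69,-29,8)),W(qd,(-69,29,8)),W(qd,(75,0,60))],a["K"],a["d"],a["V"]).round(1).tolist())
    np.savez("pose.npz",qd=qd,qp=qp)
E
python3 fit.py
```

```text
dock [0.4631 0.0648 1.8152] 104.0 [-1.3 -0.9  1.3 -0.7 -0.3  0.3  2.1  0.7]
pack [ 0.4226 -0.2281  1.0213] 58.51 [-0.1 -0.9 -0.   1.4 -1.3  1.5 -1.2  1.3]
top px pack toe,nose [[397.1, 255.6], [370.9, 238.8]]
top px dock corners [[305.0, 217.3], [309.5, 236.2], [257.7, 238.0]]
```

```bash
sed -i 's/D(136,370)/D(136,377)/' fit.py; python3 fit.py
cat >> h.py <<'E'
GX=-0.006; GZ=0.022   # grasp point in pack frame
def tcp_for(o,yaw,tilt):
    """TCP pose for pack origin o (world), yaw, nose-down tilt."""
    Rp=R.from_euler('ZY',[yaw,tilt]); M=Rp.as_matrix()
    T=np.c_[-M[:,2],-M[:,1]*-1,np.cross(-M[:,2],M[:,1])]
    g=np.array(o)+M@[GX,0,GZ]; return (g+M[:,2]*.054).tolist(), quat(R.from_matrix(T))
E
python3 - <<'E'
from h import *
from cell import robot
q=np.load("pose.npz")["qp"]
p,o=tcp_for([q[0],q[1],0],q[2],0); print(p,o)
robot.reach([p[0],p[1],p[2]+.09],o); robot.servo_line(p,max_speed=.08)
print(robot.get_wrist_force()); print("open",robot.gripper_to(.02),robot.get_opening(),robot.get_wrist_force())
robot.servo_line([p[0],p[1],p[2]+.12],max_speed=.1); robot.hold(.2); print(robot.get_opening(),robot.get_wrist_force(),robot.get_time_s())
E
```

```text
dock [0.463  0.0651 1.8159] 104.04 [-1.4 -0.5  1.3 -0.4 -0.2  0.3  0.1  1.1]
pack [ 0.4226 -0.2281  1.0213] 58.51 [-0.1 -0.9 -0.   1.4 -1.3  1.5 -1.2  1.3]
top px pack toe,nose [[397.1, 255.6], [370.9, 238.8]]
top px dock corners [[304.9, 217.3], [309.4, 236.2], [257.6, 238.1]]
[0.41944482848317954, -0.2332267726491578, 0.076] [np.float64(0.6169056832025843), np.float64(-0.3455826645425849), np.float64(0.6169056832025843), np.float64(0.3455826645425849)]
[ 0.04485387 -0.35861101 -0.32004215]
open False 0.032688267506195676 [-0.46516892  0.11571029  3.78195932]
0.0324509966631338 [-0.45502811 -0.60122639 -1.43308031] 9.7417
```

```bash
cat >> h.py <<'E'
def dockpose(nx,nz,th,qd,ny=0,dyaw=0):
    """TCP for nose lower edge at dock (nx,ny,nz) mm, nose-down th deg."""
    c,s=np.cos(qd[2]),np.sin(qd[2]); t=np.radians(th)
    yaw=qd[2]+np.radians(dyaw); n=np.array([qd[0]+c*nx/1e3-s*ny/1e3,qd[1]+s*nx/1e3+c*ny/1e3,nz/1e3])
    M=R.from_euler('ZY',[yaw,t]).as_matrix(); return tcp_for(n-M@[.044,0,0],yaw,t)
E
python3 - <<'E'
from h import *
from cell import robot
qd=np.load("pose.npz")["qd"]
for a in [(0,110,18.5),(14,24,18.5),(40,23.5,18.5),(47,23,12),(49.5,23,0)]:
    p,o=dockpose(*a,qd); print(a,np.round(p,3),robot.ik(p,o) is not None)
p,o=dockpose(0,110,18.5,qd); robot.reach(p,o); robot.hold(.3)
for n in ["wrist","scene","top"]:
    a=robot.camera(n); cv2.imwrite(f"pics/{n}1.png",a["pixels"][:,:,::-1])
    np.savez(n+"1.npz",pixels=a["pixels"],K=a["K"],d=a["distortion"],V=a["view"])
print(robot.get_time_s(),robot.get_wrist_force(),robot.get_opening())
E
```

```text
(0, 110, 18.5) [0.469 0.043 0.198] True
(14, 24, 18.5) [0.465 0.056 0.112] True
(40, 23.5, 18.5) [0.459 0.081 0.111] True
(47, 23, 12) [0.46  0.079 0.108] True
(49.5, 23, 0) [0.463 0.065 0.099] True
11.225 [ 0.46759881  0.02864664 -0.720989  ] 0.03261662701035271
```

View pics/wrist1.png

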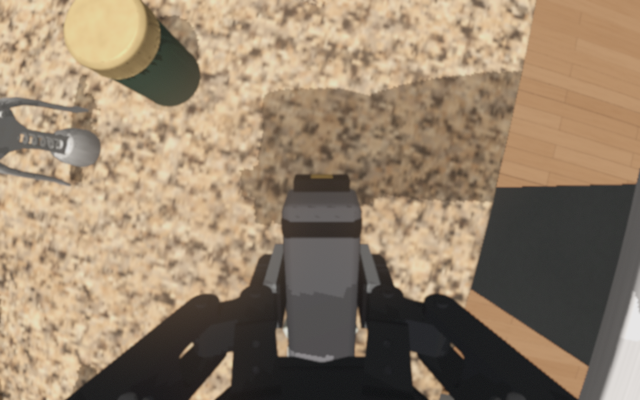

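The pack is held, centred at column ~322 (principal column 321), with its toe tip at row ~175. Next I check the in-hand position and the dock's centreline numerically.

Run:
```python
from h import *
from cell import robot
qd=np.load("pose.npz")["qd"]
a=np.load("wd.npz"); c,s=np.cos(qd[2]),np.sin(qd[2])
W=lambda x,y,z:[qd[0]+(c*x-s*y)/1e3,qd[1]+(s*x+c*y)/1e3,z/1e3]
print("roof front/back pred",proj([W(36,0,61),W(75,0,61)],a["K"],a["d"],a["V"]).round(1).tolist(),"obs (313,196) (312.3,241)")
b=np.load("wrist1.npz")
q=robot.get_orientation(); T=R.from_quat([q[1],q[2],q[3],q[0]]).as_matrix(); t=robot.get_tcp_pos()
M=np.c_[T[:,2],T[:,1],-T[:,0]]
def pk(m): return t+M@((np.array(m)-[GX*1e3,0,GZ*1e3+54])/1e3)
print("pack pred toe top/bottom, cap edges",proj([pk(m) for m in [(-50,0,10),(-50,0,0),(-44,-17,26),(-44,17,26),(44,-17,28),(44,17,28)]],b["K"],b["d"],b["V"]).round(1).tolist())
print("nominal tcp err",np.round((np.array(dockpose(0,110,18.5,qd)[0])-t)*1e3,2))
```

```text
roof front/back pred [[313.6, 196.9], [313.2, 241.9]] obs (313,196) (312.3,241)
pack pred toe top/bottom, cap edges [[320.8, 180.6], [320.8, 174.7], [279.4, 205.7], [362.1, 205.6], [287.6, 368.9], [354.7, 368.8]]
nominal tcp err [-0.09  0.56  0.  ]
```

Run:
```python
import cv2,numpy as np
a=cv2.imread("pics/wrist1.png")[165:365,270:375]; A=cv2.resize(a,None,fx=3,fy=3,interpolation=cv2.INTER_CUBIC)
b=cv2.imread("pics/scene1.png")[140:240,240:360]; B=cv2.resize(b,None,fx=4,fy=4,interpolation=cv2.INTER_CUBIC)
o=np.zeros((600,315+480,3),np.uint8); o[:,:315]=A; o[:400,315:]=B; cv2.imwrite("pics/close1.png",o)
```

```text
(no output)
```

View pics/close1.png

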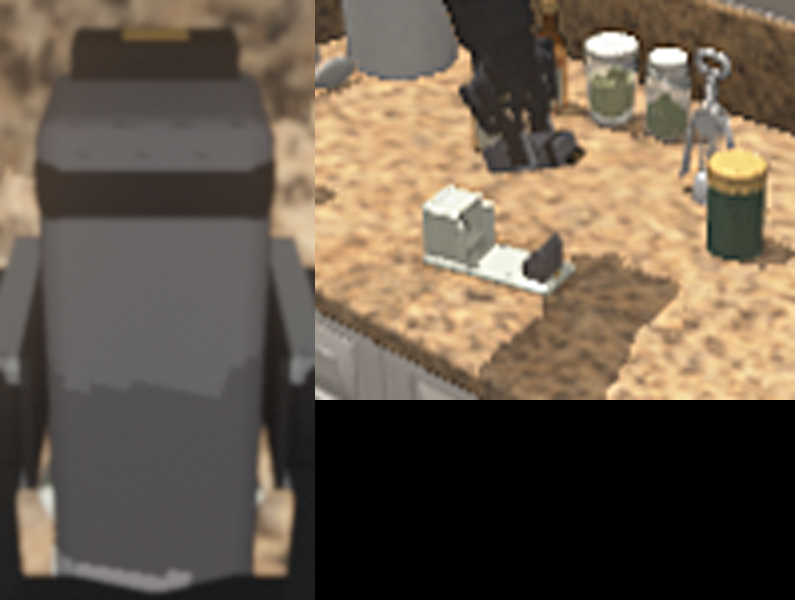

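In-hand position agrees with the prediction to within about 1 px, and the dock centreline does too. I'll insert with force checks.

```bash
cat >> h.py <<'E'
def fdock(robot,qd,F0):
    f=np.array(robot.get_wrist_force())-F0; c,s=np.cos(qd[2]),np.sin(qd[2])
    return np.array([c*f[0]+s*f[1],-s*f[0]+c*f[1],f[2]])
def run(robot,wp,qd,F0,sp,lim=14,ny=0,limz=10):
    for w in wp:
        p,o=dockpose(*w,qd,ny); robot.servo_line(p,frame=o,max_speed=sp)
        f=fdock(robot,qd,F0); print(w,f.round(1),round(robot.get_time_s(),1))
        if abs(f[0])>lim or abs(f[1])>6 or abs(f[2])>limz: print("STOP"); return False
    return True
E
python3 - <<'E'
from h import *
from cell import robot
qd=np.load("pose.npz")["qd"]; F0=np.array(robot.get_wrist_force())
np.save("F0.npy",F0)
ok=run(robot,[(10,60,18.5),(10,24,18.5)],qd,F0,.06) and run(robot,[(20,24,18.5),(26,24,18.5),(30,24,18.5),(33,24,18.5),(35,24,18.5)],qd,F0,.03)
if ok: run(robot,[(36.5,23.7,18.5),(38,23.5,18.5)],qd,F0,.015)
E
```

```text
(10, 60, 18.5) [-0.6  0.4 -1. ] 12.2
(10, 24, 18.5) [ 0.3  1.2 -1. ] 13.0
(20, 24, 18.5) [ 0.1 -0.  -0.4] 13.5
(26, 24, 18.5) [ 0.4  0.6 -1.3] 13.8
(30, 24, 18.5) [ 0.6  1.2 -1.3] 14.1
(33, 24, 18.5) [ 0.4  0.4 -1.2] 14.3
(35, 24, 18.5) [-3.3  0.1 -1.4] 14.6
(36.5, 23.7, 18.5) [-3.9  0.1  0.4] 14.8
(38, 23.5, 18.5) [-5.5  1.1 -0.2] 15.1
```

Run:
```python
from h import *
from cell import robot
qd=np.load("pose.npz")["qd"]; F0=np.load("F0.npy")
ok=run(robot,[(40,23.5,18.5)],qd,F0,.015)
robot.hold(.4); print(np.mean([fdock(robot,qd,F0) for _ in range(8)],0).round(2))
if ok: run(robot,[(41.5,23.3,17),(43.5,23.2,15),(45.5,23,13.5),(47.5,23,12),(48.5,23,10.5),(49.5,23,9)],qd,F0,.02)
robot.hold(.2); print(np.mean([fdock(robot,qd,F0) for _ in range(8)],0).round(2),robot.get_opening(),robot.get_time_s())
a=robot.camera("scene"); cv2.imwrite("pics/scene2.png",cv2.resize(a["pixels"][150:240,230:340,::-1],None,fx=6,fy=6,interpolation=cv2.INTER_CUBIC))
```

```text
(40, 23.5, 18.5) [-6.4  1.2  0.6] 15.4
[-6.66  1.35  1.53]
(41.5, 23.3, 17) [-6.8  0.9  0.2] 16.0
(43.5, 23.2, 15) [-8.   1.2  0.4] 16.3
(45.5, 23, 13.5) [-8.9  2.3  0.6] 16.5
(47.5, 23, 12) [-9.9  2.  -0.5] 16.8
(48.5, 23, 10.5) [-9.9  1.9 -0.2] 17.0
(49.5, 23, 9) [-9.8  1.2 -0.9] 17.3
[-10.77   1.29  -0.98] 0.033268952084705795 17.475
```

Run:
```python
from h import *
from cell import robot
qd=np.load("pose.npz")["qd"]; F0=np.load("F0.npy")
m=lambda:np.mean([fdock(robot,qd,F0) for _ in range(6)],0)
ok=run(robot,[(50,23,7),(50.3,23,5)],qd,F0,.02); base=m(); print(base.round(2))
th=5
while ok and th>-4:
    th-=.5; p,o=dockpose(50.3,23,th,qd); robot.servo_line(p,frame=o,max_speed=.01); robot.hold(.05); f=m(); tq=np.array(robot.get_wrist_torque())
    print(th,f.round(2),tq.round(2),round(robot.get_time_s(),1))
    if f[2]>base[2]+3.5 or abs(f[0])>15: break
```

```text
(50, 23, 7) [-9.8  1.1  0.3] 17.8
(50.3, 23, 5) [-9.8  1.8 -1.1] 18.1
[-9.82  1.77 -1.11]
4.5 [-9.42  1.75 -1.  ] [-1.94 -0.23  0.05] 18.4
4.0 [-9.18  1.03 -1.61] [-1.92 -0.24  0.07] 18.7
3.5 [-9.59  1.3  -1.3 ] [-1.91 -0.25  0.  ] 19.0
3.0 [-9.16  1.81 -1.05] [-1.89 -0.25  0.06] 19.3
2.5 [-9.44  1.89 -1.29] [-1.93 -0.21  0.06] 19.6
2.0 [-9.57  1.45 -1.87] [-1.9  -0.17  0.06] 19.9
1.5 [-9.26  1.71 -1.4 ] [-1.91 -0.13  0.04] 20.2
1.0 [-8.72  1.66 -1.31] [-1.88 -0.18  0.04] 20.5
0.5 [-8.94  2.37  0.17] [-1.87 -0.14  0.06] 20.8
0.0 [-8.6   2.25  0.09] [-1.9  -0.18  0.05] 21.1
-0.5 [-8.02  2.17 -0.11] [-1.9  -0.09  0.01] 21.4
-1.0 [-7.65  2.8   2.9 ] [-1.94  0.02  0.08] 21.7
```

Run:
```python
from h import *
from cell import robot
qd=np.load("pose.npz")["qd"]; F0=np.load("F0.npy")
m=lambda:np.mean([fdock(robot,qd,F0) for _ in range(10)],0)
for w in [(51.5,23,-1),(51.5,22.6,-1.3)]:
    p,o=dockpose(*w,qd); robot.servo_line(p,frame=o,max_speed=.01); robot.hold(.15); print(w,m().round(2),np.array(robot.get_wrist_torque()).round(2),robot.get_time_s())
    print(np.round((np.array(p)-robot.get_tcp_pos())*1e3,2))
a=robot.camera("scene");b=robot.camera("wrist")
np.savez("wrist3.npz",pixels=b["pixels"],K=b["K"],d=b["distortion"],V=b["view"],q=robot.get_orientation(),t=robot.get_tcp_pos())
A=cv2.resize(a["pixels"][165:235,240:330,::-1],None,fx=4.4,fy=4.4,interpolation=cv2.INTER_CUBIC)
B=cv2.resize(b["pixels"][150:350,250:390,::-1],None,fx=2.8,fy=2.8,interpolation=cv2.INTER_CUBIC)
o=np.zeros((600,800,3),np.uint8);o[:A.shape[0],:A.shape[1]]=A;o[:B.shape[0],400:400+B.shape[1]]=B;cv2.imwrite("pics/s3.png",o)
```

```text
(51.5, 23, -1) [-10.81   3.05   1.29] [-2.31 -0.05  0.07] 22.1167
[-0.68  2.08 -0.47]
(51.5, 22.6, -1.3) [-9.94  4.3   7.56] [-2.41  0.39  0.03] 22.5167
[-0.7   2.03 -1.11]
```

View pics/s3.png

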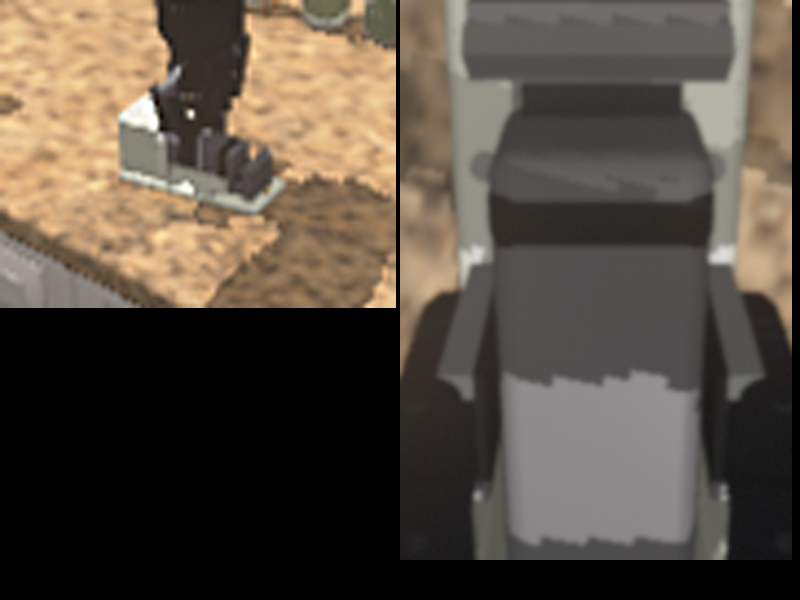

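The picture shows the pack centred in the bay, with its toe inside the lip edge and down on the rest (fz rises to 7.5 N). The 2 mm of arm deflection explains the force readings. I'll ease it back under the lip and then release.

Run:
```python
from h import *
from cell import robot
qd=np.load("pose.npz")["qd"]; F0=np.load("F0.npy")
m=lambda:np.mean([fdock(robot,qd,F0) for _ in range(10)],0)
d=np.array([np.cos(qd[2]),np.sin(qd[2])])
for w in [(50,22.7,-1.2),(48.5,22.7,-1.1),(47,22.7,-1.1),(46,22.7,-1.1)]:
    p,o=dockpose(*w,qd); robot.servo_line(p,frame=o,max_speed=.01); robot.hold(.1); f=m()
    print(w,f.round(2),"actual nx",round(w[0]-((np.array(p)-robot.get_tcp_pos())[:2]@d)*1e3,2),"dz",round((robot.get_tcp_pos()[2]-p[2])*1e3,2),robot.get_time_s())
    if f[0]>-3: break
```

```text
(50, 22.7, -1.2) [-3.62  2.87  7.75] actual nx 49.06 dz 0.94 23.0083
(48.5, 22.7, -1.1) [-2.52  2.29  5.66] actual nx 48.24 dz 0.84 23.3917
```

Run:
```python
from h import *
from cell import robot
qd=np.load("pose.npz")["qd"]; F0=np.load("F0.npy")
m=lambda:np.mean([fdock(robot,qd,F0) for _ in range(10)],0)
d=np.array([np.cos(qd[2]),np.sin(qd[2])])
for w in [(48.5,23.2,-1.1),(48.5,23.7,-1.1),(48.5,23.5,-1.1)]:
    p,o=dockpose(*w,qd); robot.servo_line(p,frame=o,max_speed=.01); robot.hold(.15); f=m()
    print(w,f.round(2),"actual nx",round(w[0]-((np.array(p)-robot.get_tcp_pos())[:2]@d)*1e3,2),"dz",round((robot.get_tcp_pos()[2]-p[2])*1e3,2),np.array(robot.get_wrist_torque()).round(2),robot.get_time_s())
b=np.load("wrist3.npz"); q=b["q"]; T=R.from_quat([q[1],q[2],q[3],q[0]]).as_matrix(); M=np.c_[T[:,2],T[:,1],-T[:,0]]
pk=lambda x,y,z:b["t"]+M@((np.array([x,y,z])-[GX*1e3,0,GZ*1e3+54])/1e3)
c,s=d; W=lambda x,y,z:[qd[0]+(c*x-s*y)/1e3,qd[1]+(s*x+c*y)/1e3,z/1e3]
pr=proj([pk(-50,0,10),pk(-50,0,0),pk(-44,0,28),W(-46.5,0,33.5),W(-46.5,0,38),W(-55,0,44),W(-31,0,22),W(-69,0,8)],b["K"],b["d"],b["V"])
print("toe top,bot,capedge | lip low, lip top, slope top, rest edge:",((pr-[250,150])*2.8+[400,0]).round(0).tolist())
```

```text
(48.5, 23.2, -1.1) [-4.35  2.72  3.55] actual nx 47.78 dz 0.45 [-1.5   0.11  0.06] 23.7917
(48.5, 23.7, -1.1) [-7.02  1.62 -1.31] actual nx 47.29 dz 0.0 [-1.73 -0.19 -0.02] 24.1917
(48.5, 23.5, -1.1) [-6.46  1.37  1.03] actual nx 47.31 dz 0.18 [-1.74 -0.03  0.06] 24.5917
toe top,bot,capedge | lip low, lip top, slope top, rest edge: [[599.0, 82.0], [599.0, 65.0], [599.0, 157.0], [599.0, 78.0], [599.0, 86.0], [599.0, 42.0], [600.0, 142.0], [599.0, -85.0]]
```

It was friction. With light pressing the spring force is back, so I continue the slide back.

Run:
```python
from h import *
from cell import robot
qd=np.load("pose.npz")["qd"]; F0=np.load("F0.npy")
m=lambda:np.mean([fdock(robot,qd,F0) for _ in range(10)],0)
d=np.array([np.cos(qd[2]),np.sin(qd[2])])
for x in [47.5,46.8,46.1,45.4,44.8]:
    w=(x,23.4,-1.1)
    p,o=dockpose(*w,qd); robot.servo_line(p,frame=o,max_speed=.01); robot.hold(.1); f=m()
    print(w,f.round(2),"actual nx",round(w[0]-((np.array(p)-robot.get_tcp_pos())[:2]@d)*1e3,2),"dz",round((robot.get_tcp_pos()[2]-p[2])*1e3,2),robot.get_time_s())
    if f[0]>-2.5: break
```

```text
(47.5, 23.4, -1.1) [-4.28  3.22  2.55] actual nx 46.86 dz 0.27 24.9417
(46.8, 23.4, -1.1) [-3.07  2.7   4.55] actual nx 46.64 dz 0.27 25.2917
(46.1, 23.4, -1.1) [-1.52  3.01  6.41] actual nx 46.5 dz 0.25 25.6417
```

Run:
```python
from h import *
from cell import robot
qd=np.load("pose.npz")["qd"]; F0=np.load("F0.npy")
m=lambda:np.mean([fdock(robot,qd,F0) for _ in range(10)],0)
d=np.array([np.cos(qd[2]),np.sin(qd[2])])
for w in [(46.6,23.7,-1.1),(46.4,23.9,-.9)]:
    p,o=dockpose(*w,qd); robot.servo_line(p,frame=o,max_speed=.01); robot.hold(.15); f=m()
    print(w,f.round(2),"actual nx",round(w[0]-((np.array(p)-robot.get_tcp_pos())[:2]@d)*1e3,2),"dz",round((robot.get_tcp_pos()[2]-p[2])*1e3,2),robot.get_time_s())
    if abs(f[2])<2: break
robot.gripper_to(.05); robot.hold(.5); print(robot.get_opening(),m().round(2),robot.get_time_s())
a=robot.camera("wrist")
np.savez("wrist4.npz",pixels=a["pixels"],K=a["K"],d=a["distortion"],V=a["view"])
cv2.imwrite("pics/w4.png",cv2.resize(a["pixels"][130:350,240:400,::-1],None,fx=2.7,fy=2.7,interpolation=cv2.INTER_CUBIC))
```

```text
(46.6, 23.7, -1.1) [-3.42  1.04  2.5 ] actual nx 46.59 dz -0.01 26.0417
(46.4, 23.9, -0.9) [-6.33  0.17 -0.95] actual nx 45.85 dz -0.34 26.4417
0.049922811056339625 [-0.66  1.5   1.26] 27.25
```

View pics/w4.png

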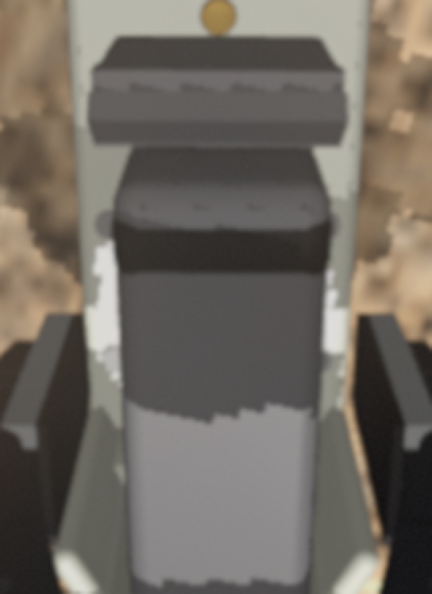

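The fingers are clear, and the toe has disappeared under the lip with the body end right behind it. I'll retreat upward and take a last measurement.

Run:
```python
from h import *
from cell import robot
qd=np.load("pose.npz")["qd"]
p=np.array(robot.get_tcp_pos()); robot.servo_line((p+[0,0,.08]).tolist(),max_speed=.06)
d=np.array([np.cos(qd[2]),np.sin(qd[2]),0]); c=np.array([qd[0],qd[1],.22])+.035*d
robot.reach(c.tolist(),quat(toolR(qd[2]+np.pi/2))); robot.hold(.4)
a=robot.camera("wrist"); s=robot.camera("scene")
co,si=d[:2]; W=lambda x,y,z:[qd[0]+(co*x-si*y)/1e3,qd[1]+(si*x+co*y)/1e3,z/1e3]
pr=proj([W(-46.5,0,36),W(-44,0,48),W(-44,-17,48),W(-44,17,48),W(36,0,57),W(-35,0,50)],a["K"],a["distortion"],a["view"])
print("lip, cap top edge, corners, mouth (crop px)",((pr-[270,50])*3).round(0).tolist())
A=cv2.resize(a["pixels"][50:250,270:360,::-1],None,fx=3,fy=3,interpolation=cv2.INTER_CUBIC)
B=cv2.resize(s["pixels"][160:240,240:340,::-1],None,fx=5,fy=5,interpolation=cv2.INTER_CUBIC)
o=np.zeros((600,780,3),np.uint8);o[:,:270]=A;o[:400,275:775]=B;cv2.imwrite("pics/fin.png",o); print(robot.get_time_s())
```

```text
lip, cap top edge, corners, mouth (crop px) [[151.0, 121.0], [150.0, 132.0], [81.0, 132.0], [220.0, 132.0], [151.0, 450.0], [151.0, 170.0]]
29.625
```

View pics/fin.png

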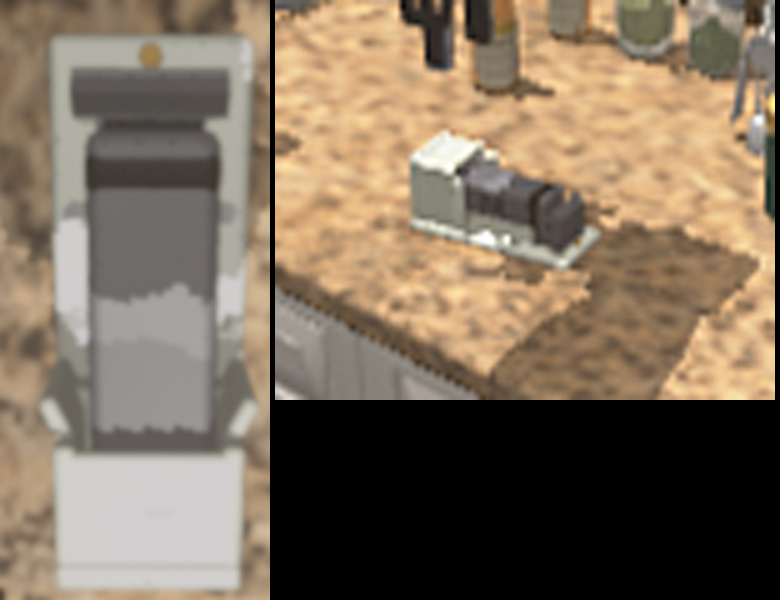

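The last view matches the seated pose: cap edge predicted at crop row 132 and seen at about 130, the black band where it should be, the pack centred and level. I'm handing in.

```bash
python3 -c "
from cell import robot
print(robot.get_wrist_force()); robot.hand_in()"
```

```text
[-0.42540594 -0.06600864 -0.4257458 ]
the job is handed in; nothing more can be done
```

The battery pack is in the charging dock with its toe under the catch, and the job is handed in at about 30 s on the clock. I got no verdict back.

**What I did:** I gripped the grey pack near its middle and took it in nose-down at 18.5°. I held it for 0.4 s with the spring pushed in about 4.5 mm, judging by a force of about 6.7 N, while the toe was still about 50 mm up. Then I rotated it down while pushing in further until I felt the toe touch the rest, close to middle height. Finally I eased it back under the lip, let go and moved clear.

**What the last checks showed:**
- **Seating:** the final wrist picture shows the toe hidden under the lip and the pack centred and level. Its cap edge was within a pixel or two of where a seated pack should be, and the black band suggested about 1 mm.
- **Forces:** the largest wrist readings between moves were about 11 N along the bay and 8 N vertically. I did not log the peaks during moves.
- **Bystanders:** the arm kept well away from the jigger, tin and bottle, but I did not measure their positions again.

**What disagreed:**
- **Arm deflection:** while pushing, the arm sat about 2 mm short of where it was commanded, so the spring forces read lower than I had planned.
- **Friction:** the first two attempts to slide the pack back stuck on the rest, until I eased the downward pressure.

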